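Push a burnt-out transformer through the scrap chute flap

ROBOT

A 6-joint arm with a two-finger parallel gripper is mounted at the origin on the work surface. World frame = base frame: x ahead of the robot, y to its left, z up, the work surface at z = 0. Lengths are in m, angles in rad, forces in N, time in s.
With the tool pointing down it reaches from about 0.425 to 0.95 m from the base axis. Payload 3.5 kg.
Tool frame: the origin (TCP) lies on the centre line of the jaws, within the pads' length; the fingertips stand 11 mm ahead of it and the grasp point (between the pads) lies 8 mm behind it; x points along the fingers, y is the direction in which the jaws open and shut, and the axes are right-handed (so a half turn about x gives the same grasp; the last joint's range is limited). The gripper opens to 85 mm and grips with 20 to 120 N. Pads are 22 mm wide; open, the fingers measure 114 mm over their backs; the gripper's body (76 mm by 85 mm) begins 54 mm behind the grasp point. The pads swing forward as they close: fully open they stand 13 mm farther back than shut.
Start: joints at [-1.322, 0.286, 1.577, -0, 1.279, -0.15], TCP at [0.262, -0.622, 0.242] pointing down, gripper open.
Joint ranges: [-2.77, 2.77], [-0.9, 2.22], [0.21, 2.48], [-1.53, 4.67], [0.24, 2.81], [-2.84, 2.84]. Speed limits (rad/s): [2.79, 2.79, 3.14, 3.14, 3.14, 3.14].

INTERFACE

Orientations are given as a unit quaternion [x, y, z, w].
In Python, from plant import ctrl gives the robot as it stands. The module is installed in compiled form; this text tells all that it offers.
- The arm moves only by the tool drive_tool, never from a script. Its argument "series" is a list of rows, each a list of 2 entries, a list of its own where there are three numbers: the shift along the tool's x, y, z in units of 50 mm (1.0 is 50 mm), then the turn, a rotation vector about the tool's x, y, z in degrees. A call has 1 to 5 rows; each row shifts and turns the pose as measured when the row begins, along the tool's axes as they then stand; what a row does not reach is not made up. A row lasts 1/10 s, in which the tool goes at most 50 mm and 8.59 degrees, less where a joint would pass 70% of its speed; a pose out of reach is approached as far as the arm can. A call is refused whole if a number of a shift passes 1 or a number of a turn 8.59, either way. A call with a gripper value outside its range is refused whole. "grip" is the gripper's target within -1 to 1 (fully open at 1, half-way at 0, shut at -1), set as the call begins (left out, the last holds). The fingers move at their own pace and stop on an object; "newtons" is the grip in N (left out, the last holds). Time passes only in rows, so rows that do not move let the fingers close. It gives the time, the measured TCP pose, the force and the opening at its end, in the units of the state.
- ctrl.get_state(): the state, without advancing time (a new reading comes with each control period).
- ctrl.read_camera(name): name is "scene" or "top" or "wrist"; returns a dict with "img" (420x560x3 uint8, red, green, blue), "camera_matrix" (3x3 intrinsics, pixels), "R" (3x3) and "t" (3): a world point X has camera coordinates R X + t. Camera axes: x right, y down, z forward; pixel columns grow to the right and rows downward; lengths in m; the calibration is good to about 2 mm. A picture is of the moment at which its call begins. There is no depth.
- ctrl.sign_off(): hands the job in, once; it reports no verdict.
The state is a dict: "time": time; "qpos": joint angles; "dq": joint speeds; "joint_efforts": joint torques, N m; "eef_pos": TCP position; "tcp_rot": TCP orientation; "contact_force": force on the tool from outside, world axes, zero at the start; "wrist_torque": the same for the moment, N m; "opening": opening from 0.0 (shut) to 1.0 (fully open).
Only numpy, scipy, OpenCV 4.12 (cv2) and the standard library are available. Lean on these libraries where they do the work, as an engineer would, in place of code of your own. Each camera call takes 0.05 s, during which the arm holds its last target.

TASK

The burnt-out transformer on the feed shelf is scrap. With your fingertips only, without picking it up or tipping it over, slide it along the shelf and push it in under the orange gravity flap, right through until it slides away down the chute into the orange tote, then draw your fingers back out so that the flap swings fully shut. Leave the blue flap and everything else on the shelf and bench alone.

Things in the scene. Friction and masses are not known exactly. Their poses are not given: they have to be found in the camera images.
- transformer_center (a point): Middle of the scrap transformer: a dark grey steel block 66 mm long (x) x 56 mm wide (y), copper winding on top scorched black; 48 mm high, 0.3 to 0.6 kg. Loose on the feed shelf, on 10 mm high foot strips along x; its upright flat sides reach from 10 to 38 mm above the shelf. This point is 24 mm above the shelf. x points within 0.5 rad of the shelf's x at the start. Friction on shelf and chute about 0.35.
- feed_shelf: Feed shelf: aluminium plate with grey folded edges on legs, top 140 mm above the bench. Origin on the bench under the middle of the line of the two flaps; x points into the chutes (roughly world +y), y across. Plate: x = -300 to 0 mm, y = -155 to 155 mm, a 10 mm high lip along both sides, open at x = -300. The chutes stand at y = +70 and -70 mm, either on either side.
- orange_chute: Covered chute with orange hinge bar, flap and tote (the blue one is alike). Origin on the bench under the middle of its flap line; axes parallel to the feed shelf's, x into the chute. Hinge bar over the mouth: x = -10 to 14 mm, underside 66, top 76 mm above the shelf; clear cover behind no higher. Guides 30 mm high flare in front of the mouth, from y = +-51 at x = -7 to y = +-64 mm at x = -45 mm.
- orange_mouth (a point): Middle of the sill of the orange mouth, on the flap line, level with the shelf's top (140 mm above the bench); axes as the orange chute. The mouth is 102 mm wide (y = -51 to 51 mm).
- orange_edge (a point): Middle of the edge inside the orange chute, 40 mm past the flap line, level with the shelf: up to here the floor is level, beyond it falls at 36 degrees for 130 mm (level length). A thing whose middle is pushed past this edge tips over it and slides down by itself into the tote.
- orange_tote (a point): Middle of the floor inside the orange tote at the foot of the chute, 6 mm above the bench; the tote is 147 mm long (along the chute) and 116 mm wide inside, open on top.
- orange_flap (a joint): Orange flap: sheet steel, 90 g, 100 mm wide, hinged along its top edge 66 mm above the shelf on the flap line; lower edge 5 mm above the shelf. 0 = hanging shut; grows in rad as it is pushed inwards (away from the shelf), 1.5 = raised level. Opens inwards only, under less than 1 N; swings shut by its own weight in about a second.
- blue_flap (a joint): The blue flap of the other chute, alike; 0 = shut. To be left shut.
- appliance_knob: Black knob, 28 mm across, 22 mm high, standing on the shelf in one of the corners at its open end. Origin under its middle.
- thermostat: White and steel round thermostat, 28 mm across, 26 mm high, standing on the shelf in the other corner at its open end. Origin under its middle.
- kettle_base: Cream kettle base lying upside down on the bench, three black rubber feet up; 170 mm across, 97 mm high. Origin under its middle.
- multimeter: Grey multimeter lying on the bench, 150 x 78 x 46 mm. Origin under its middle, x along its length.
- screw_jar: Glass jar with a green cap on the bench, 66 mm across, 85 mm high. Origin under its middle.
- screwdriver: Green-handled screwdriver lying on the bench, 190 mm long. x along it, towards its tip.
- mug: Blue mug on the bench, 80 mm across, 92 mm high, handle at its +y. Origin under its middle.
- flux_tin: Flat steel tin on the bench, 72 mm across, 45 mm high. Origin under its middle.
Things that resemble listed ones, but are neither listed nor needed, are in the scene too. Leave any pink or yellow look-alike of the part that bears transformer_center alone.

How it is judged:
On the way:
1. the transformer is in the orange mouth with the orange flap pushed up over it (x of transformer_center in the frame of orange_chute between -0.025 and 0.06 m and y of transformer_center in the frame of orange_chute between -0.06 and 0.06 m and value of joint orange_flap above 0.4 rad), for 0.05 s.
At the end, for the whole second after the job is handed in: The transformer lies still in the orange tote (its middle 165 to 300 mm past the flap line, within 60 mm of the chute's middle line, less than 85 mm above the bench), and both flaps hang shut (within 0.06 rad) (x of transformer_center in the frame of orange_chute between 0.165 and 0.3 m and y of transformer_center in the frame of orange_chute between -0.06 and 0.06 m and height (world z) of transformer_center below 0.085 m and value of joint each of orange_flap, blue_flap below 0.06 rad and linear speed of transformer below 0.02 m/s); the robot touches nothing.
It fails at once if the transformer is lifted more than 20 mm off the shelf (height (world z) of transformer_center above 0.184 m).
It fails at once if the transformer is tipped over on the shelf (more than 0.5 rad) (angle between transformer_center's own z axis and vertical above 0.5 rad and x of transformer_center in the frame of feed_shelf below 0 m).
It fails at once if the transformer falls off the shelf outside the chutes (height (world z) of transformer_center below 0.13 m and x of transformer_center in the frame of feed_shelf below 0 m).
It fails at once if the blue flap is pushed open (0.25 rad) (value of joint blue_flap above 0.25 rad).
It fails at once if anything else on the shelf or bench is moved more than 20 mm (distance of any of appliance_knob, thermostat, kettle_base, multimeter, screw_jar, screwdriver, mug, flux_tin from where it was at the start of the episode above 0.02 m).
It also fails if it takes over 51 s, if anything falls off the work surface, if the arm or the gripper's body presses on something with over 40 N, if the wrist force passes 120 N, or if a joint passes its speed limit or range.

## Working session

There is one attempt and no reset: what is moved stays moved. The work goes in short steps, Python scripts to look and compute and a tool call to move; the robot and the scene stay as the last step left them, time stands still between calls to the robot, and variables do not carry over. Pictures are saved under pics/ and viewed, and the job is handed in when it is done.

Besides the shell and the picture viewer there is one more tool, called in YAML: its name, and indented under it one key for each argument. drive_tool: Moves the arm, as the interface text tells. Its arguments: {"type":"object","properties":{"series":{"type":"array"},"grip":{"type":"number"},"newtons":{"type":"number"}},"required":["series"]}

```bash
mkdir -p pics; cat > h.py <<'E'
import numpy as np, cv2, json
from plant import ctrl
def shot(name,fn):
    c=ctrl.read_camera(name)
    cv2.imwrite('pics/'+fn+'.png',c['img'][:,:,::-1])
    np.savez('pics/'+fn+'.npz',img=c['img'],K=c['camera_matrix'],R=c['R'],t=c['t'])
    return c
def load(fn):
    d=np.load('pics/'+fn+'.npz'); return d
def ray(d,u,v,z):
    K=d['K'] if 'K' in d else d['camera_matrix'];R=d['R'];t=d['t']
    o=-R.T@t; r=R.T@np.linalg.inv(K)@np.array([u,v,1.])
    return o+r*(z-o[2])/r[2]
def proj(d,X):
    p=d['K']@(d['R']@np.asarray(X,float)+d['t']); return p[:2]/p[2]
E
python3 - <<'E'
from h import *
for n in ['scene','top','wrist']:
    c=shot(n,n+'0'); print(n,-c['R'].T@c['t'])
s=ctrl.get_state()
for k in s: print(k,np.round(s[k],3))
E
```

```text
scene [ 1.02389467 -0.88049385  0.83234318]
top [0.38676106 0.03578763 1.49030395]
wrist [ 0.33155968 -0.59184558  0.37170561]
time 0.15
qpos [-1.322  0.287  1.578 -0.     1.279 -0.15 ]
dq [ 0.    -0.002 -0.003  0.    -0.001 -0.001]
joint_efforts [ 2.0000e-03 -4.0661e+01 -2.9314e+01 -0.0000e+00  4.0000e-03 -0.0000e+00]
eef_pos [ 0.262 -0.622  0.241]
tcp_rot [-0.693 -0.141  0.693 -0.139]
contact_force [ 0.072  0.386 -0.33 ]
wrist_torque [-0.051  0.031 -0.011]
opening 1.004
```

View pics/scene0.png

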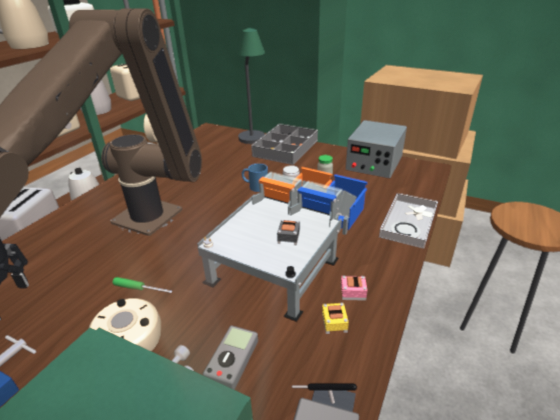

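View pics/top0.png

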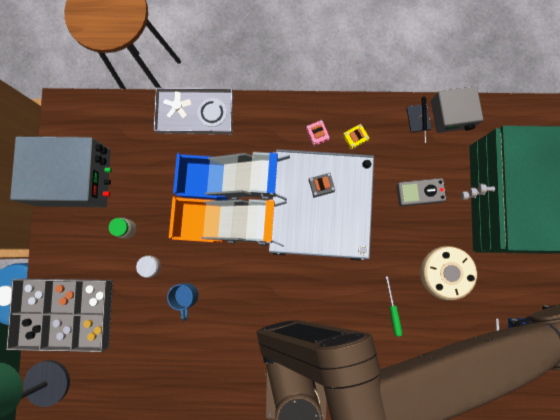

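View pics/wrist0.png

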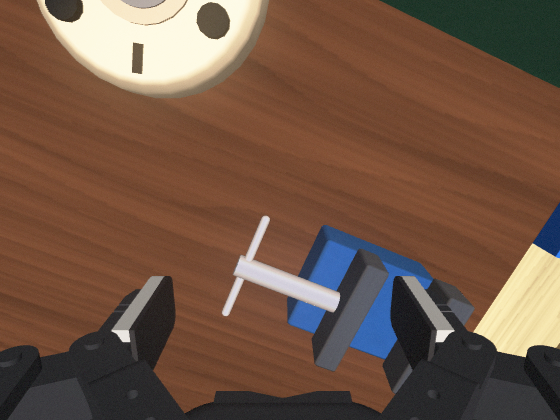

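The top view has three look-alikes: pink (318,132) and yellow (356,136), both on the bench, and a dark grey one with scorched copper at (321,185) on the feed shelf. The grey one on the shelf is the scrap transformer. It sits roughly in line with the blue chute (the upper one); the orange chute is the lower one at (240,220). I'll confirm this in an enlarged crop.

```bash
python3 - <<'E'
from h import *
d=load('top0');im=d['img'][140:270,160:390,::-1]
cv2.imwrite('pics/crop_top.png',cv2.resize(im,None,fx=3.45,fy=3.45,interpolation=cv2.INTER_CUBIC))
d=load('scene0');im=d['img'][150:330,190:390,::-1]
cv2.imwrite('pics/crop_sc.png',cv2.resize(im,None,fx=3.3,fy=3.3,interpolation=cv2.INTER_CUBIC))
E
```

```text
(no output)
```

View pics/crop_top.png

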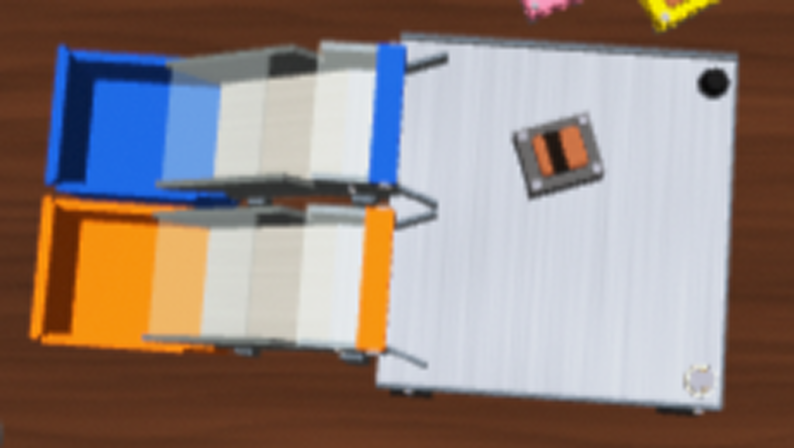

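View pics/crop_sc.png

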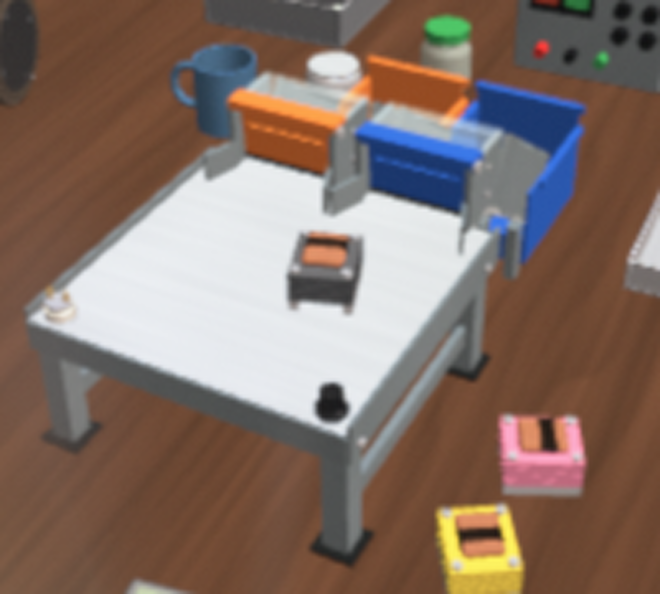

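Crop: the dark grey block with black-scorched copper on the shelf is the part. The orange hinge bar is nearest the robot, the knob is at the top-right corner and the thermostat at the bottom-right. Next I measure.

```bash
python3 - <<'E'
from h import *
d=load('top0');im=d['img'];hsv=cv2.cvtColor(im,cv2.COLOR_RGB2HSV)
r={}
for n,lo,hi in [('o',(5,180,150),(20,255,255)),('b',(105,150,80),(125,255,255))]:
    m=cv2.inRange(hsv,lo,hi); m[:, :262]=0; m[:,285:]=0; m[:140]=0;m[270:]=0
    p=np.argwhere(m)[:,::-1].astype(np.float32)
    rc=cv2.minAreaRect(p); print(n,len(p),rc)
    bp=cv2.boxPoints(rc); W=[ray(d,u,v,0.216)[:2] for u,v in bp]; print(np.round(W,4))
    r[n]=ray(d,*rc[0],0.216); print(np.round(r[n],4))
v=(r['o']-r['b'])[:2]; print('dist',np.linalg.norm(v)); y=v/np.linalg.norm(v); x=np.array([y[1],-y[0]])
print('x axis',x,'yaw',np.arctan2(x[1],x[0]))
O=(r['o']+r['b'])[:2]/2-0.002*x; print('origin',O)
# shelf corners crop->px
for cu,cv_ in [(402,35),(738,55),(720,410),(377,386)]:
    P=ray(d,160+cu/3.45,140+cv_/3.45,0.15)[:2]; q=P-O; print('corner',np.round(P,3),np.round([q@x,q@y],3))
# transformer dark mask
g=cv2.cvtColor(im,cv2.COLOR_RGB2GRAY); m=((g<130)*255).astype(np.uint8); k=np.zeros_like(m);k[165:205,300:345]=m[165:205,300:345]
cs,_=cv2.findContours(k,cv2.RETR_EXTERNAL,cv2.CHAIN_APPROX_NONE);c=max(cs,key=cv2.contourArea)
rc=cv2.minAreaRect(c);print(rc)
hull=cv2.convexHull(c)
bp=cv2.boxPoints(rc)
for z in (0.178,):
  W=np.array([ray(d,u,v,z)[:2] for u,v in bp]); q=np.c_[(W-O)@x,(W-O)@y]; print(z,np.round(W,4),np.round(q,4),'ctr',q.mean(0), np.linalg.norm(q[0]-q[1]),np.linalg.norm(q[1]-q[2]))
  e=[q[1]-q[0],q[2]-q[1]]; print(np.degrees([np.arctan2(*a[::-1]) for a in e]))
s=ctrl.get_state()
for u,v in [(366.5,164),(362.5,250)]:
    P=ray(d,u,v,0.165)[:2]; print('corner thing',P,[(P-O)@x,(P-O)@y])
E
```

```text
o 302 ((268.4021301269531, 220.61529541015625), (7.53163480758667, 41.10639190673828), 3.4682295322418213)
[[0.4548 0.104 ]
 [0.5728 0.0993]
 [0.5718 0.0777]
 [0.4538 0.0826]]
[0.513  0.0909 0.216 ]
b 320 ((272.0000305175781, 173.0), (8.305314064025879, 40.43206787109375), 3.6913859844207764)
[[0.5931 0.0978]
 [0.7121 0.0926]
 [0.7108 0.0684]
 [0.5919 0.0739]]
[0.6516 0.0832 0.216 ]
dist 0.138859638443708
x axis [0.05568324 0.99844848] yaw 1.5150842724354632
origin [0.5821933  0.08505532]
corner [0.737 0.073] [-0.003 -0.155]
corner [ 0.722 -0.224] [-0.301 -0.157]
corner [ 0.41  -0.206] [-0.3    0.156]
corner [0.426 0.089] [-0.004  0.156]
((321.2961730957031, 184.91920471191406), (19.64609718322754, 22.715801239013672), 74.74488067626953)
0.178 [[ 0.6445 -0.0221]
 [ 0.6634 -0.0871]
 [ 0.6065 -0.1025]
 [ 0.5877 -0.0379]] [[-0.1035 -0.0682]
 [-0.1673 -0.0907]
 [-0.1859 -0.0347]
 [-0.1224 -0.0124]] ctr [-0.14479011 -0.0515031 ] 0.06771163786079053 0.05897984934344074
[-160.55756028  108.40012698]
corner thing [ 0.69353859 -0.19884145] [np.float64(-0.2772562355981088), np.float64(-0.12698082193532342)]
corner thing [ 0.43528746 -0.18548438] [np.float64(-0.2783001458832076), np.float64(0.13161339158016283)]
```

```bash
cat >> h.py <<'E'
from scipy.spatial.transform import Rotation as Ro
O=np.array([0.5822,0.0851]); XA=np.array([0.0557,0.99845]); YA=np.array([-0.99845,0.0557]); SY=np.arctan2(XA[1],XA[0])
def S2W(x,y,z): # shelf coordinates (z above shelf top) -> world
    return np.r_[O+x*XA+y*YA,0.14+z]
def W2S(P): q=np.asarray(P)[:2]-O; return np.round(np.r_[q@XA,q@YA,P[2]-0.14],4)
def goal(p,tilt=0,yaw=0,flip=1):
    """tool x = tilted (toward shelf x by tilt) down; tool y = flip*shelf y rotated by yaw"""
    c=SY+yaw; X=np.array([np.cos(c),np.sin(c),0]);Y=np.array([-np.sin(c),np.cos(c),0]);Z=np.array([0,0,1.])
    tx=np.sin(tilt)*X-np.cos(tilt)*Z; ty=flip*Y; tz=np.cross(tx,ty)
    return p,Ro.from_matrix(np.c_[tx,ty,tz])
def st(): 
    s=ctrl.get_state(); return s,np.array(s['eef_pos']),Ro.from_quat(s['tcp_rot'])
def delta(g):
    s,p,R=st(); d=R.inv().apply(g[0]-p)/0.05; r=(R.inv()*g[1]).as_rotvec(degrees=True)
    print('t',round(s['time'],2),'tcp',np.round(p,4),'shelf',W2S(p),'tip',W2S(p+0.011*R.as_matrix()[:,0]),'F',np.round(s['contact_force'],1),'open',round(s['opening'],2)); print('q',np.round(s['qpos'],2)); print('shift',np.round(d,3),'turn',np.round(r,2),'axes x',np.round(R.as_matrix()[:,0],2),'y',np.round(R.as_matrix()[:,1],2),'z',np.round(R.as_matrix()[:,2],2))
E
python3 - <<'E'
from h import *
B=S2W(-.145,-.0515,0.11); print(B)
for f in (1,-1): delta(goal(B,0,np.radians(19),f))
E
```

```text
[ 0.62554367 -0.0625438   0.25      ]
t 0.15 tcp [ 0.262  -0.6216  0.2412] shelf [-0.7234  0.2804  0.1012] tip [-0.7234  0.2804  0.0902] F [ 0.1  0.4 -0.3] open 1.0
q [-1.32  0.29  1.58 -0.    1.28 -0.15]
shift [ -0.159  -7.48  -11.041] turn [9.704e+01 8.000e-02 9.000e-02] axes x [-0.  0. -1.] y [ 0.39 -0.92 -0.  ] z [-0.92 -0.39 -0.  ]
t 0.15 tcp [ 0.262  -0.6216  0.2412] shelf [-0.7234  0.2804  0.1012] tip [-0.7234  0.2804  0.0902] F [ 0.1  0.4 -0.3] open 1.0
q [-1.32  0.29  1.58 -0.    1.28 -0.15]
shift [ -0.159  -7.48  -11.041] turn [-8.296e+01 -9.000e-02  8.000e-02] axes x [-0.  0. -1.] y [ 0.39 -0.92 -0.  ] z [-0.92 -0.39 -0.  ]
```

drive_tool:
  series:
    - [[-0.1,-0.53,-0.79],[-8.3,0,0]]
    - [[-0.1,-0.41,-0.86],[-8.3,0,0]]
    - [[0,-0.28,-0.91],[-8.3,0,0]]
    - [[0,-0.14,-0.94],[-8.3,0,0]]
    - [[0,0,-0.95],[-8.3,0,0]]
  grip: 1
  newtons: 20

```text
time: 0.65
eef_pos: [0.3914, -0.4203, 0.2483]
tcp_rot: [0.596, 0.383, -0.595, 0.38]
contact_force: [0.8, -0.1, -0.5]
opening: 1.003
```

```bash
python3 - <<'E'
from h import *
delta(goal(S2W(-.145,-.0515,0.11),0,np.radians(19),-1))
E
```

```text
t 0.65 tcp [ 0.3914 -0.4203  0.2483] shelf [-0.5152  0.1624  0.1083] tip [-0.5152  0.1624  0.0973] F [ 0.8 -0.1 -0.5] open 1.0
q [-1.    0.06  1.82  0.    1.26 -0.57]
shift [-0.011  1.267 -8.456] turn [-40.49  -0.26   0.15] axes x [-0.  0. -1.] y [ 0.91 -0.42 -0.  ] z [-0.42 -0.91 -0.  ]
```

drive_tool:
  series:
    - [[0,0.14,-0.95],[-8.1,0,0]]
    - [[0,0.28,-0.92],[-8.1,0,0]]
    - [[0,0.41,-0.87],[-8.1,0,0]]
    - [[0,0.53,-0.8],[-8.1,0,0]]
    - [[0,0.64,-0.71],[-8.1,0,0]]

```text
time: 1.15
eef_pos: [0.5252, -0.2094, 0.2479]
tcp_rot: [0.419, 0.572, -0.417, 0.568]
contact_force: [0.8, 0.1, -0.2]
opening: 0.999
```

```bash
python3 - <<'E'
from h import *
delta(goal(S2W(-.145,-.0515,0.11),0,np.radians(19),-1))
E
```

```text
t 1.15 tcp [ 0.5252 -0.2094  0.2479] shelf [-0.2972  0.0406  0.1079] tip [-0.2972  0.0406  0.0969] F [ 0.8  0.1 -0.2] open 1.0
q [-0.56  0.04  1.84  0.    1.26 -0.87]
shift [-0.032  2.797 -2.199] turn [ 1.66 -0.34  0.06] axes x [-0.    0.01 -1.  ] y [ 0.95  0.3  -0.  ] z [ 0.3  -0.95 -0.01]
```

drive_tool:
  series:
    - [[0,0.7,-0.55],[0.5,0,0]]
    - [[0,0.7,-0.55],[0.5,0,0]]
    - [[0,0.7,-0.55],[0.5,0,0]]
    - [[0,0.7,-0.55],[0,0,0]]
    - [[0,0,0],[0,0,0]]

```text
time: 1.65
eef_pos: [0.6314, -0.0509, 0.2469]
tcp_rot: [0.425, 0.569, -0.422, 0.564]
contact_force: [-0.2, -0.3, 1.1]
opening: 0.999
```

```bash
python3 - <<'E'
from h import *
delta(goal(S2W(-.145,-.0515,0.11),0,np.radians(19),-1)); shot('wrist','wrist1');shot('top','top1')
E
```

```text
t 1.65 tcp [ 0.6314 -0.0509  0.2469] shelf [-0.1331 -0.0567  0.1069] tip [-0.133  -0.0566  0.0959] F [-0.2 -0.3  1.1] open 1.0
q [-0.24  0.19  1.68  0.01  1.27 -0.53]
shift [-0.064 -0.178  0.19 ] turn [ 0.65 -0.45  0.08] axes x [-0.    0.01 -1.  ] y [ 0.96  0.28 -0.  ] z [ 0.28 -0.96 -0.01]
```

View pics/wrist1.png

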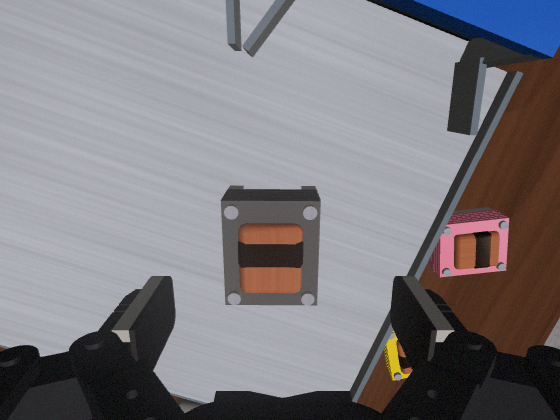

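The wrist view shows the block's top plate with corners (222,200), (321,200), (318,305), (225,305), square to the jaws and slightly left of centre.

```bash
python3 - <<'E'
from h import *
d=load('wrist1')
P=np.array([ray(d,u,v,0.178) for u,v in [(222,200),(320.5,199),(319,305),(225,305)]])
S=np.array([W2S(p) for p in P]); print(S); print(np.linalg.norm(np.diff(S,axis=0),axis=1),'ctr',S.mean(0))
s,p,R=st(); print('tool frame',np.round(R.inv().apply(P-p)*1000,1))
E
```

```text
[[-0.1248 -0.0183  0.038 ]
 [-0.1057 -0.0698  0.038 ]
 [-0.1682 -0.0933  0.038 ]
 [-0.1875 -0.0394  0.038 ]]
[0.05492777 0.066772   0.0572512 ] ctr [-0.14655 -0.0552   0.038  ]
tool frame [[ 69.  -30.6 -22.9]
 [ 68.8  24.3 -23.7]
 [ 68.3  25.6  43. ]
 [ 68.5 -31.6  43.2]]
```

drive_tool:
  series:
    - [[0.2,-0.06,0.2],[0.5,0,0]]
    - [[0.4,0,0],[0,-0.4,0]]
    - [[0.5,0,0],[0,0,0]]
    - [[0.4,0,0],[0,0,0]]
    - [[0.1,0,0],[0,0,0]]

```text
time: 2.25
eef_pos: [0.6261, -0.0751, 0.163]
tcp_rot: [0.428, 0.561, -0.432, 0.562]
contact_force: [-0.7, 0.1, 0.2]
opening: 0.999
```

```bash
python3 - <<'E'
from h import *
delta(goal(S2W(-.1465,-.055,0.025),0,np.radians(19.5),-1)); shot('wrist','wrist2')
E
```

```text
t 2.25 tcp [ 0.6261 -0.0751  0.163 ] shelf [-0.1575 -0.0527  0.023 ] tip [-0.1575 -0.0527  0.012 ] F [-0.7  0.1  0.2] open 1.0
q [-0.28  0.26  1.75 -0.01  1.12 -0.54]
shift [-0.041  0.112 -0.194] turn [-1.18  0.21  0.24] axes x [-0. -0. -1.] y [ 0.97  0.26 -0.  ] z [ 0.26 -0.97  0.  ]
```

View pics/wrist2.png

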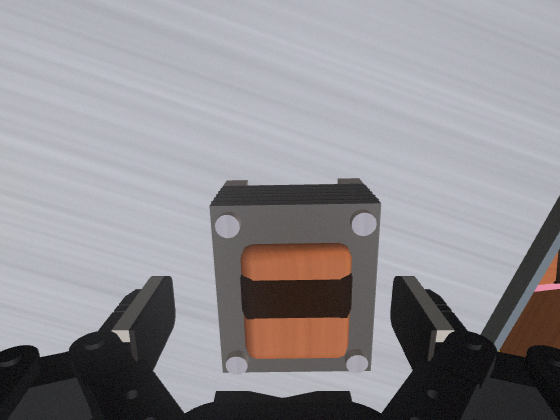

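drive_tool:
  series:
    - [[-0.04,0.1,-0.2],[-1,0,0]]
    - [[0,0,0],[0,0,0]]
    - [[0,0,0],[0,0,0]]
  grip: 0.45

```text
time: 2.6
eef_pos: [0.6289, -0.066, 0.1673]
tcp_rot: [0.424, 0.564, -0.427, 0.566]
contact_force: [0.2, 0.2, -0.2]
opening: 0.723
```

```bash
python3 - <<'E'
from h import *
delta(goal(S2W(-.13,.07,0.025),0,np.radians(0),-1)); shot('wrist','wrist3')
E
```

```text
t 2.6 tcp [ 0.6289 -0.066   0.1673] shelf [-0.1483 -0.055   0.0273] tip [-0.1483 -0.055   0.0163] F [ 0.2  0.2 -0.2] open 0.72
q [-0.26  0.26  1.75 -0.01  1.13 -0.54]
shift [ 0.044 -2.241 -1.168] turn [19.21  0.33  0.06] axes x [-0.   -0.01 -1.  ] y [ 0.96  0.28 -0.  ] z [ 0.28 -0.96  0.01]
```

View pics/wrist3.png

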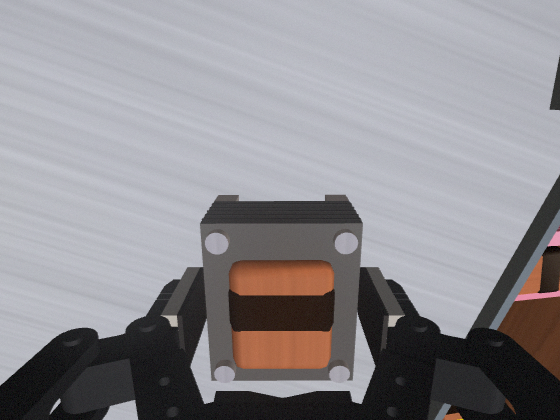

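drive_tool:
  series:
    - [[0.04,-0.2,-0.07],[0,0,0]]
    - [[0,-0.27,-0.09],[2,0,0]]
    - [[0,-0.28,-0.08],[2,0,0]]
    - [[0,-0.29,-0.07],[2,0,0]]
    - [[0,-0.29,-0.06],[2,0,0]]

```text
time: 3.15
eef_pos: [0.5606, -0.0632, 0.1688]
tcp_rot: [0.465, 0.527, -0.464, 0.538]
contact_force: [1.8, 0.1, -1.2]
opening: 0.728
```

```bash
python3 - <<'E'
from h import *
delta(goal(S2W(-.145,.07,0.025),0,np.radians(0),-1))
E
```

```text
t 3.15 tcp [ 0.5606 -0.0632  0.1688] shelf [-0.1493  0.0133  0.0288] tip [-0.1493  0.0132  0.0178] F [ 1.8  0.1 -1.2] open 0.73
q [-0.29  0.11  1.92 -0.01  1.09 -0.42]
shift [ 0.061 -1.097 -0.301] turn [11.01  0.52 -0.72] axes x [ 0.01 -0.01 -1.  ] y [0.99 0.14 0.01] z [ 0.14 -0.99  0.01]
```

drive_tool:
  series:
    - [[0.05,-0.27,-0.09],[2.5,0.2,-0.3]]
    - [[0.02,-0.27,-0.08],[2.5,0,0]]
    - [[0,-0.27,-0.06],[2.5,0,0]]
    - [[0,-0.27,-0.02],[2.5,0,0]]
    - [[0,-0.1,0],[1,0,0]]

```text
time: 3.65
eef_pos: [0.4978, -0.0536, 0.1674]
tcp_rot: [0.518, 0.477, -0.513, 0.491]
contact_force: [1.9, -0.5, -0.8]
opening: 0.727
```

```bash
python3 - <<'E'
from h import *
delta(goal(S2W(-.145,.07,0.025),0,np.radians(0),-1)); shot('wrist','wrist4')
E
```

```text
t 3.65 tcp [ 0.4978 -0.0536  0.1674] shelf [-0.1432  0.0765  0.0274] tip [-0.1433  0.0763  0.0164] F [ 1.9 -0.5 -0.8] open 0.73
q [-0.31 -0.03  2.08 -0.    1.08 -0.24]
shift [0.05  0.129 0.035] turn [-0.4   0.43 -1.06] axes x [ 0.02 -0.01 -1.  ] y [ 1.   -0.06  0.02] z [-0.06 -1.    0.01]
```

View pics/wrist4.png

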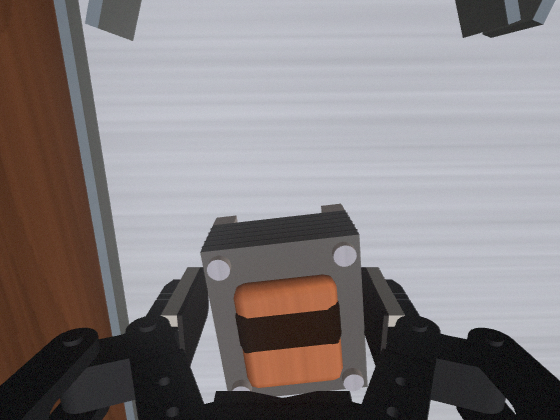

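The block followed: its top corners are near (203,252), (358,235), (366,385) and (220,393), with about 5° of residual yaw. The flared guides show at the top of the view. Next I back the jaws off and measure it.

drive_tool:
  series:
    - [[0,0.05,0],[0,0,-0.5]]
    - [[0,0,0],[0,0,-0.5]]
    - [[-0.3,0,0],[0,0,0]]
    - [[-0.7,0,0],[0,0,0]]
    - [[-0.7,0,0.3],[0,0,0]]
  grip: 1

```text
time: 4.2
eef_pos: [0.4975, -0.0666, 0.2489]
tcp_rot: [-0.51, -0.488, 0.519, -0.482]
contact_force: [1.1, -0.0, 0.3]
opening: 0.999
```

```bash
python3 - <<'E'
from h import *
delta(goal(S2W(-.26,.07,0.11),np.radians(45),np.radians(0),-1)); shot('wrist','wrist5'); shot('top','top5')
E
```

```text
t 4.2 tcp [ 0.4975 -0.0666  0.2489] shelf [-0.1562  0.0762  0.1089] tip [-0.1562  0.0763  0.0979] F [ 1.1 -0.   0.3] open 1.0
q [-0.33 -0.1   1.98 -0.01  1.27 -0.27]
shift [-0.017  0.129  2.076] turn [-0.5  45.22  0.77] axes x [-0.02 -0.   -1.  ] y [ 1.   -0.06 -0.02] z [-0.06 -1.    0.  ]
```

View pics/wrist5.png

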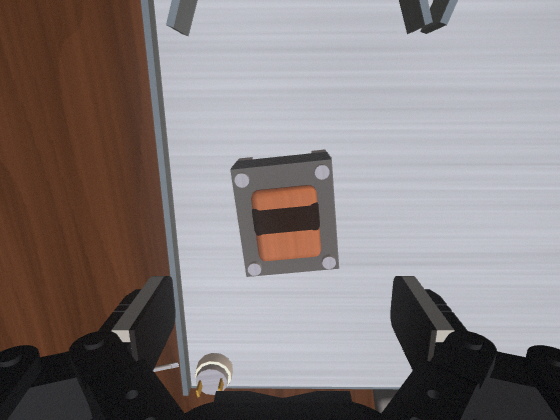

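View pics/top5.png

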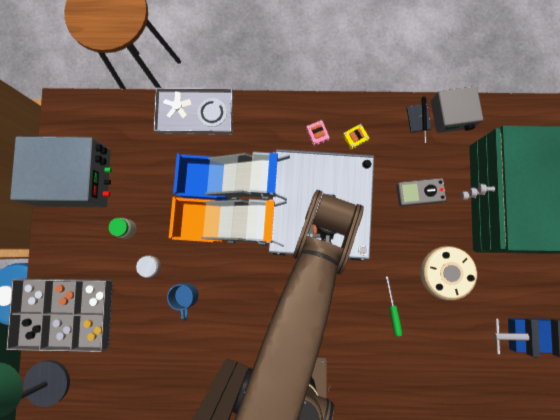

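The wrist view shows the block's top plate corners at (232,169), (331,158), (338,268) and (247,276). The thermostat is at (213,372), behind on the left.

```bash
python3 - <<'E'
from h import *
d=load('wrist5')
P=np.array([ray(d,u,v,0.178) for u,v in [(232,169),(331,158),(338,268),(247,276)]])
S=np.array([W2S(p) for p in P]); print(S); print(np.linalg.norm(np.diff(S,axis=0),axis=1),'ctr',S.mean(0))
e=S[0]-S[3]; f=S[1]-S[2]; print(np.degrees([np.arctan2(e[1],e[0]),np.arctan2(f[1],f[0])]))
th=ray(d,214,362,0.166); print('thermo',W2S(th))
for u,v in [(180,30),(412,30)]: print('guide tip',W2S(ray(d,u,v,.17)))
E
```

```text
[[-0.119   0.1046  0.038 ]
 [-0.1129  0.0505  0.038 ]
 [-0.1785  0.044   0.038 ]
 [-0.1841  0.0983  0.038 ]]
[0.05444281 0.06592124 0.054588  ] ctr [-0.148625  0.07435   0.038   ]
[5.52754015 5.65870263]
thermo [-0.2564  0.1247  0.026 ]
guide tip [-0.0483  0.1295  0.03  ]
guide tip [-0.0488  0.0108  0.03  ]
```

drive_tool:
  series:
    - [[0,0.1,0.3],[0,8.5,0]]
    - [[-0.04,0,0.3],[0,8.5,0]]
    - [[-0.1,0,0.3],[0,8.5,0]]
    - [[-0.13,0,0.28],[0,8.5,0]]
    - [[-0.15,0,0.25],[0,8.5,0]]
  grip: -0.4

```text
time: 4.8
eef_pos: [0.5056, -0.1439, 0.2576]
tcp_rot: [0.665, 0.63, -0.288, 0.279]
contact_force: [0.3, -0.2, -0.7]
opening: 0.3
```

```bash
cat >> h.py <<'E'
def tipgoal(x,y,z,tilt,yaw=0):
    g=goal(S2W(x,y,z),np.radians(tilt),np.radians(yaw),-1); return g[0]-0.011*g[1].as_matrix()[:,0],g[1]
E
python3 - <<'E'
from h import *
delta(tipgoal(-.215,.072,.08,48))
E
```

```text
t 4.8 tcp [ 0.5056 -0.1439  0.2576] shelf [-0.233   0.0638  0.1176] tip [-0.2255  0.0637  0.1095] F [ 0.3 -0.2 -0.7] open 0.3
q [-0.73  0.13  1.85  0.56  1.66 -0.77]
shift [ 0.576 -0.169  0.264] turn [ 0.59  5.3  -0.12] axes x [ 0.04  0.68 -0.73] y [ 1.   -0.05  0.01] z [-0.03 -0.73 -0.68]
```

drive_tool:
  series:
    - [[0.2,-0.17,0.1],[0.6,5,0]]
    - [[0.2,0,0.1],[0,2,0]]
    - [[0,0,0],[0,0,0]]

```text
time: 5.1
eef_pos: [0.4973, -0.1403, 0.2306]
tcp_rot: [0.686, 0.644, -0.249, 0.231]
contact_force: [-0.0, 0.4, -0.3]
opening: 0.304
```

```bash
python3 - <<'E'
from h import *
delta(tipgoal(-.215,.072,.018,50)); shot('wrist','wrist6')
E
```

```text
t 5.1 tcp [ 0.4973 -0.1403  0.2306] shelf [-0.2298  0.0722  0.0906] tip [-0.2213  0.0722  0.0836] F [-0.   0.4 -0.3] open 0.3
q [-0.76  0.19  1.88  0.63  1.7  -0.82]
shift [0.936 0.01  0.927] turn [-0.55 -0.29 -0.19] axes x [ 0.05  0.77 -0.64] y [ 1.   -0.06 -0.01] z [-0.05 -0.64 -0.77]
```

View pics/wrist6.png

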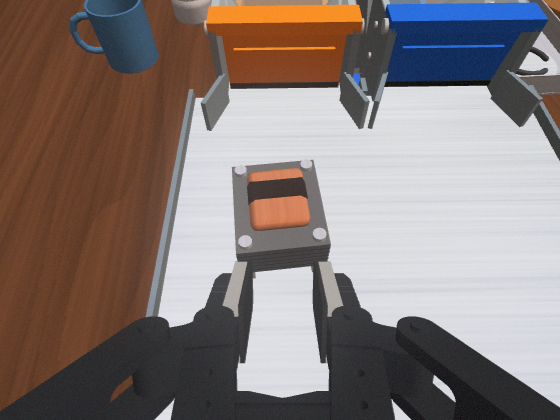

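drive_tool:
  series:
    - [[0.28,0,0.28],[-0.5,0,0]]
    - [[0.28,0,0.28],[0,0,0]]
    - [[0.2,0,0.2],[0,0,0]]
    - [[0.1,0,0.1],[0,0,0]]
    - [[0,0,0],[0,0,0]]

```text
time: 5.65
eef_pos: [0.5017, -0.1324, 0.1733]
tcp_rot: [0.681, 0.646, -0.246, 0.242]
contact_force: [0.2, 0.6, 0.2]
opening: 0.299
```

```bash
python3 - <<'E'
from h import *
delta(tipgoal(-.10,.072,.018,50)); shot('wrist','wrist7')
E
```

```text
t 5.65 tcp [ 0.5017 -0.1324  0.1733] shelf [-0.2216  0.0682  0.0333] tip [-0.2132  0.0682  0.0262] F [0.2 0.6 0.2] open 0.3
q [-0.74  0.26  1.91  0.63  1.6  -0.89]
shift [ 1.832 -0.063 -1.341] turn [ 0.72  0.35 -0.15] axes x [ 0.05  0.76 -0.65] y [ 1.   -0.05  0.01] z [-0.02 -0.65 -0.76]
```

View pics/wrist7.png

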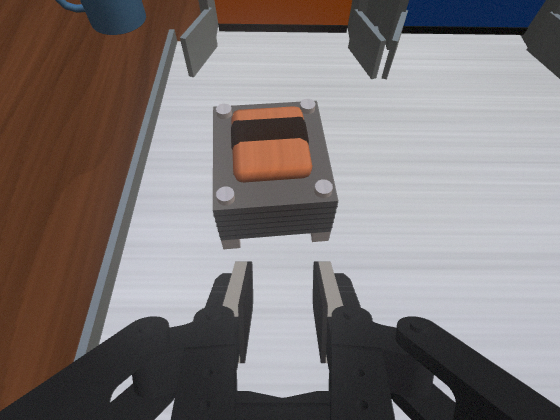

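drive_tool:
  series:
    - [[0.1,-0.1,0.13],[0.7,0,0]]
    - [[0.15,0,-0.12],[0,0,0]]
    - [[0.15,0,-0.13],[0,0,0]]
    - [[0.15,0,-0.13],[0,0,0]]
    - [[0.15,0,-0.13],[0,0,0]]

```text
time: 6.2
eef_pos: [0.5002, -0.0926, 0.1672]
tcp_rot: [0.683, 0.642, -0.251, 0.24]
contact_force: [-0.3, -1.4, -0.1]
opening: 0.299
```

```bash
python3 - <<'E'
from h import *
delta(tipgoal(-.10,.072,.012,50)); shot('wrist','wrist8')
E
```

```text
t 6.2 tcp [ 0.5002 -0.0926  0.1672] shelf [-0.182   0.072   0.0272] tip [-0.1737  0.0719  0.02  ] F [-0.3 -1.4 -0.1] open 0.3
q [-0.69  0.22  1.97  0.66  1.55 -0.86]
shift [ 1.222 -0.006 -0.836] turn [ 0.13  0.65 -0.39] axes x [ 0.05  0.76 -0.65] y [ 1.   -0.06  0.01] z [-0.03 -0.65 -0.76]
```

View pics/wrist8.png

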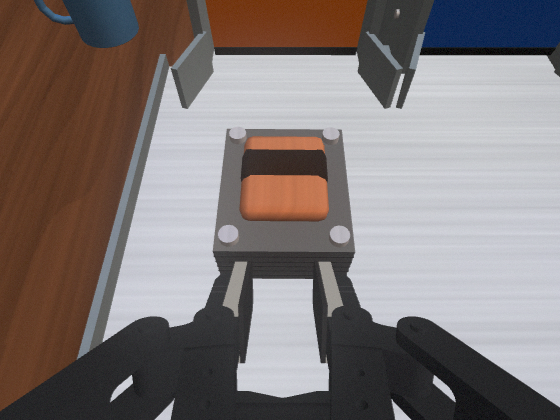

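The block is squared up against both fingertips and in line with the orange mouth. The guides are at u≈192 and 375 and the block's middle is at u≈283.

drive_tool:
  series:
    - [[0.23,0,-0.18],[0,0.3,0]]
    - [[0.23,0,-0.18],[0,0,0]]
    - [[0.23,0,-0.19],[0,0,0]]
    - [[0.23,0,-0.19],[0,0,0]]
    - [[0.2,0,-0.17],[0,0,0]]

```text
time: 6.75
eef_pos: [0.5054, -0.0142, 0.1669]
tcp_rot: [0.684, 0.643, -0.248, 0.239]
contact_force: [-0.0, -0.7, -0.4]
opening: 0.298
```

```bash
python3 - <<'E'
from h import *
delta(tipgoal(-.05,.070,.018,50)); shot('wrist','wrist9')
E
```

```text
t 6.75 tcp [ 0.5054 -0.0142  0.1669] shelf [-0.1034  0.0711  0.0269] tip [-0.095   0.071   0.0198] F [-0.  -0.7 -0.4] open 0.3
q [-0.57  0.16  2.04  0.74  1.48 -0.79]
shift [ 0.71   0.018 -0.553] turn [ 0.24  0.3  -0.5 ] axes x [ 0.05  0.76 -0.65] y [ 1.   -0.06  0.01] z [-0.03 -0.65 -0.76]
```

View pics/wrist9.png

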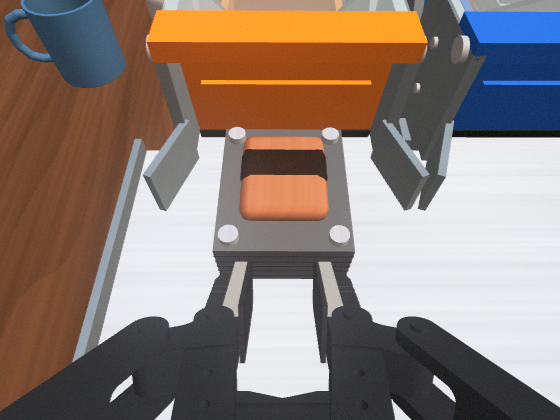

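drive_tool:
  series:
    - [[0.2,0.01,-0.16],[0,0.2,-0.3]]
    - [[0.2,0,-0.16],[0,0,0]]
    - [[0.2,0,-0.17],[0,0,0]]
    - [[0.2,0,-0.17],[0,0,0]]

```text
time: 7.2
eef_pos: [0.509, 0.0424, 0.1664]
tcp_rot: [0.683, 0.645, -0.247, 0.237]
contact_force: [0.9, -3.5, 1.0]
opening: 0.301
```

```bash
python3 - <<'E'
from h import *
delta(tipgoal(0.01,.070,.018,50)); shot('wrist','wrist10');shot('scene','scene10')
E
```

```text
t 7.2 tcp [0.509  0.0424 0.1664] shelf [-0.0468  0.0707  0.0264] tip [-0.0383  0.0706  0.0193] F [ 0.9 -3.5  1. ] open 0.3
q [-0.47  0.14  2.07  0.79  1.43 -0.74]
shift [ 0.756  0.014 -0.603] turn [ 0.26  0.11 -0.15] axes x [ 0.05  0.76 -0.64] y [ 1.   -0.05  0.01] z [-0.03 -0.64 -0.76]
```

View pics/wrist10.png

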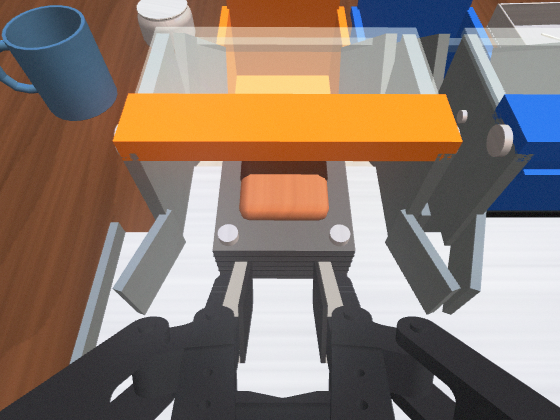

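View pics/scene10.png

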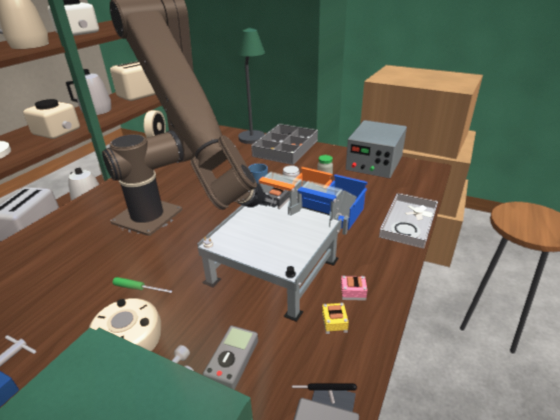

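The block is under the raised flap, and its rear top edge is at v≈251, still outside the bar. The guides are clear of the fingers. I'll keep pushing until its middle passes the edge.

drive_tool:
  series:
    - [[0.2,0.01,-0.16],[0,0,0]]
    - [[0.2,0,-0.16],[0,0,0]]
    - [[0.15,0,-0.12],[0,0,0]]

```text
time: 7.6
eef_pos: [0.5116, 0.0796, 0.1658]
tcp_rot: [0.683, 0.645, -0.247, 0.237]
contact_force: [0.4, -2.4, 1.1]
opening: 0.303
```

```bash
python3 - <<'E'
from h import *
d=load('wrist10'); print('rear edge then',W2S(ray(d,284,252,.178)))
delta(tipgoal(0.02,.070,.018,50)); shot('wrist','wrist11')
E
```

```text
rear edge then [-0.034  0.07   0.038]
t 7.6 tcp [0.5116 0.0796 0.1658] shelf [-0.0095  0.0702  0.0258] tip [-0.001   0.0702  0.0187] F [ 0.4 -2.4  1.1] open 0.3
q [-0.4   0.13  2.09  0.82  1.39 -0.71]
shift [ 0.332  0.005 -0.259] turn [ 0.28  0.04 -0.14] axes x [ 0.05  0.76 -0.64] y [ 1.   -0.05  0.01] z [-0.03 -0.64 -0.77]
```

View pics/wrist11.png

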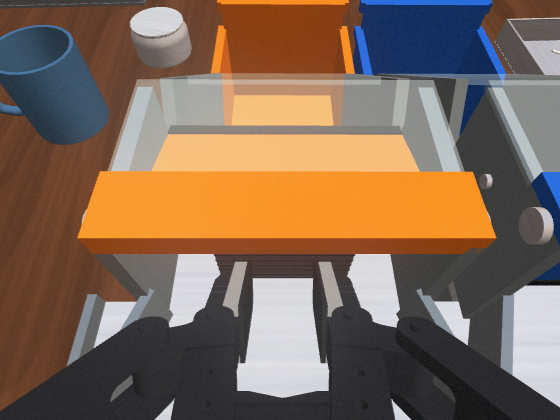

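drive_tool:
  series:
    - [[0.13,0,-0.1],[0,0,0]]
    - [[0.13,0,-0.1],[0,0,0]]
    - [[0,0,0],[0,0,0]]

```text
time: 7.95
eef_pos: [0.5112, 0.0998, 0.1644]
tcp_rot: [0.682, 0.647, -0.247, 0.236]
contact_force: [0.6, -0.3, -0.9]
opening: 0.297
```

```bash
python3 - <<'E'
from h import *
delta(tipgoal(0.03,.070,.018,50)); shot('wrist','wrist12')
E
```

```text
t 7.95 tcp [0.5112 0.0998 0.1644] shelf [0.0107 0.0717 0.0244] tip [0.0192 0.0717 0.0174] F [ 0.6 -0.3 -0.9] open 0.3
q [-0.36  0.12  2.1   0.84  1.37 -0.69]
shift [ 0.158  0.035 -0.149] turn [ 0.27 -0.1   0.07] axes x [ 0.04  0.77 -0.64] y [ 1.   -0.05  0.  ] z [-0.03 -0.64 -0.77]
```

View pics/wrist12.png

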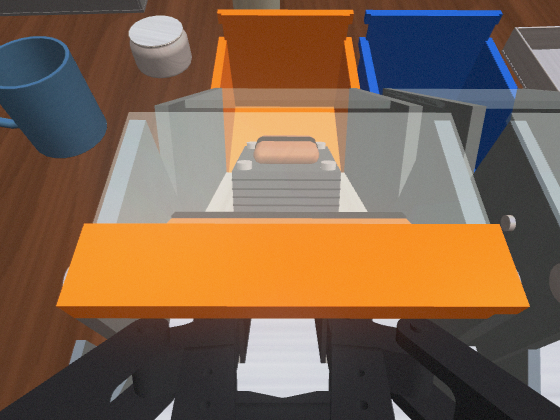

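The block (285,175) has tipped over the edge and is sliding down the chute. Now I withdraw straight back.

drive_tool:
  series:
    - [[-0.15,0,0.13],[0,0,0]]
    - [[-0.3,0,0.25],[0,0,0]]
    - [[-0.38,0,0.32],[0,0,0]]
    - [[-0.38,0,0.32],[0,0,0]]
    - [[-0.45,0,0.25],[0,0,0]]

```text
time: 8.5
eef_pos: [0.504, -0.0082, 0.1678]
tcp_rot: [0.68, 0.649, -0.247, 0.235]
contact_force: [0.4, 0.3, -1.1]
opening: 0.301
```

drive_tool:
  series:
    - [[-0.5,0,0.2],[0,0,0]]
    - [[-0.5,0,0],[0,0,0]]
    - [[-0.3,0,0],[0,0,0]]
    - [[0,0,0],[0,0,0]]
    - [[0,0,0],[0,0,0]]

```text
time: 9.0
eef_pos: [0.5008, -0.0733, 0.2024]
tcp_rot: [0.683, 0.646, -0.248, 0.234]
contact_force: [-0.3, 0.9, -1.2]
opening: 0.296
```

```bash
python3 - <<'E'
from h import *
delta(tipgoal(-.13,.070,.08,50)); shot('wrist','wrist13'); shot('scene','scene13');shot('top','top13')
d=load('scene13');cv2.imwrite('pics/crop13.png',cv2.resize(d['img'][140:300,190:390,::-1],None,fx=3.3,fy=3.3,interpolation=cv2.INTER_CUBIC))
d=load('top13');cv2.imwrite('pics/crop13t.png',cv2.resize(d['img'][140:270,160:390,::-1],None,fx=3.4,fy=3.4,interpolation=cv2.INTER_CUBIC))
E
```

```text
t 9.0 tcp [ 0.5008 -0.0733  0.2024] shelf [-0.1627  0.0725  0.0624] tip [-0.1543  0.0725  0.0554] F [-0.3  0.9 -1.2] open 0.3
q [-0.66  0.16  1.97  0.68  1.6  -0.8 ]
shift [ 0.057  0.049 -0.69 ] turn [-0.04 -0.06 -0.03] axes x [ 0.04  0.77 -0.64] y [ 1.   -0.06 -0.  ] z [-0.04 -0.64 -0.77]
```

View pics/wrist13.png

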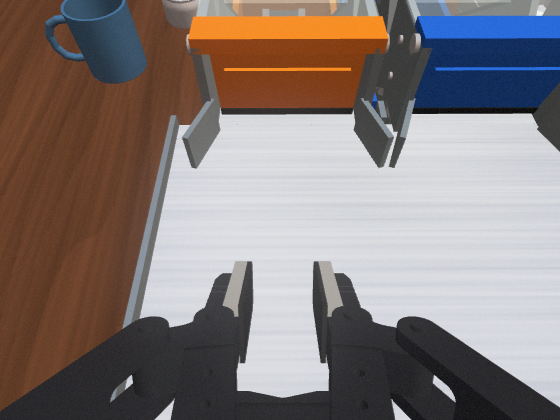

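View pics/crop13.png

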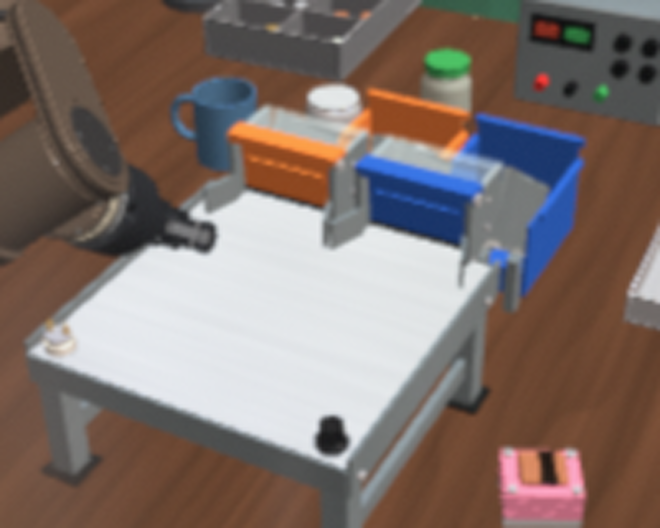

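View pics/crop13t.png

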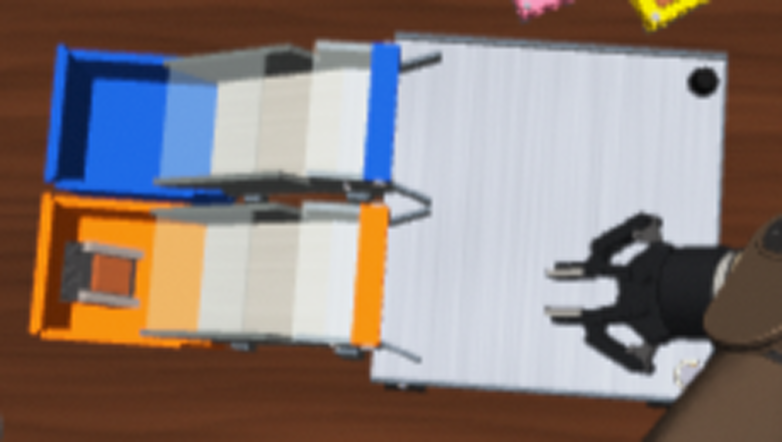

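The transformer is in the orange tote (top crop, about (100,273)) and both flaps look shut. I'll back the arm off further, let things settle, and compare.

drive_tool:
  series:
    - [[-0.4,0,0],[0,0,0]]
    - [[-0.3,0,-0.1],[0,0,0]]
    - [[0,0,0],[0,0,0]]
    - [[0,0,0],[0,0,0]]
    - [[0,0,0],[0,0,0]]

```text
time: 9.65
eef_pos: [0.498, -0.0923, 0.227]
tcp_rot: [0.681, 0.649, -0.248, 0.232]
contact_force: [-0.1, 0.8, -0.5]
opening: 0.301
```

drive_tool:
  series:
    - [[0,0,0],[0,0,0]]
    - [[0,0,0],[0,0,0]]
    - [[0,0,0],[0,0,0]]
    - [[0,0,0],[0,0,0]]
    - [[0,0,0],[0,0,0]]

```text
time: 10.15
eef_pos: [0.4974, -0.0907, 0.2256]
tcp_rot: [0.68, 0.65, -0.248, 0.231]
contact_force: [-0.6, -0.3, 0.3]
opening: 0.301
```

```bash
python3 - <<'E'
from h import *
delta(tipgoal(-.13,.070,.08,50)); shot('wrist','wrist14'); d=shot('top','top14'); shot('scene','scene14')
a=load('top13')['img'].astype(int);b=load('top14')['img'].astype(int)
df=np.abs(a-b).sum(2)>60; print('tote diff px',df[190:250,165:272].sum(), 'shelf/elsewhere left', df[:,:165].sum())
c=load('top0')['img'].astype(int); df=np.abs(c-b).sum(2)>90
for n,(r0,r1,c0,c1) in dict(knob=(155,172,358,376),thermo=(243,258,354,370),kettle=(240,305,418,482),meter=(172,210,394,450),jar=(214,242,104,138),sd=(272,340,380,405),mug=(280,322,162,200),tin=(252,280,132,164),blue=(150,200,170,280)).items(): print(n,df[r0:r1,c0:c1].sum())
D=load('top14')
for z in (.03,.06):
  for u,v in [(62,242),(135,250),(135,303),(65,300)]: print(z,W2S(ray(D,160+u/3.4,140+v/3.4,z)))
# flap line check in wrist view: lower edge of flaps at z=.145
D=load('wrist14')
cv2.imwrite('pics/w14.png',D['img'][:,:,::-1]); cv2.imwrite('pics/crop14t.png',cv2.resize(D_['img'][140:270,160:390,::-1],None,fx=3.4,fy=3.4) if (D_:=load('top14')) else 0)
E
```

```text
t 10.15 tcp [ 0.4974 -0.0907  0.2256] shelf [-0.1803  0.0749  0.0856] tip [-0.1718  0.075   0.0786] F [-0.6 -0.3  0.3] open 0.3
q [-0.69  0.15  1.94  0.66  1.66 -0.79]
shift [ 0.625  0.104 -0.557] turn [-0.1  -0.4   0.59] axes x [ 0.03  0.77 -0.64] y [ 1.   -0.05 -0.01] z [-0.04 -0.64 -0.77]
tote diff px 0 shelf/elsewhere left 0
knob 0
thermo 69
kettle 0
meter 97
jar 0
sd 96
mug 0
tin 0
blue 0
0.03 [ 0.3098  0.0413 -0.11  ]
0.03 [ 0.2383  0.0441 -0.11  ]
0.03 [ 0.2335  0.0953 -0.11  ]
0.03 [ 0.3013  0.0972 -0.11  ]
0.06 [ 0.3022  0.0444 -0.08  ]
0.06 [ 0.2322  0.0471 -0.08  ]
0.06 [ 0.2275  0.0973 -0.08  ]
0.06 [ 0.2939  0.0991 -0.08  ]
```

View pics/w14.png

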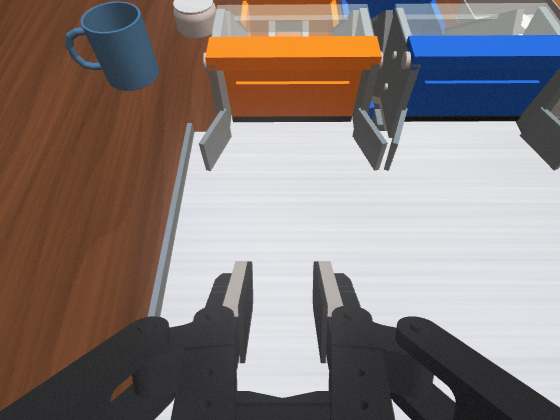

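View pics/crop14t.png

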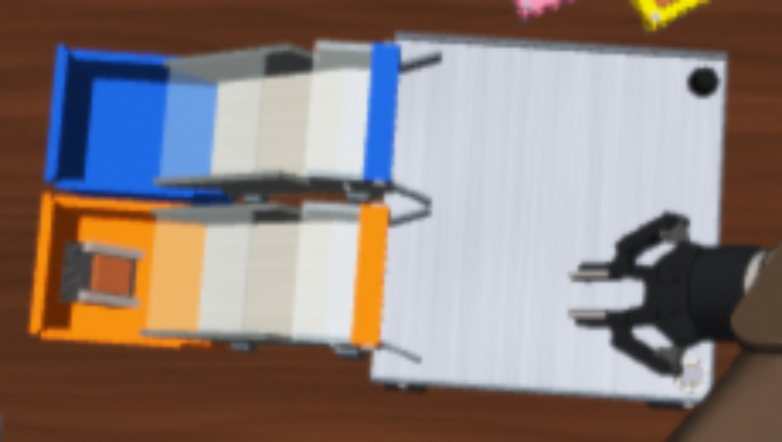

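The transformer is still, at about x = 0.27, y = 0.07, inside the limits, and both flaps are shut. The pixel differences near the meter, screwdriver and thermostat need a check, since the arm may simply be covering them.

View pics/top14.png

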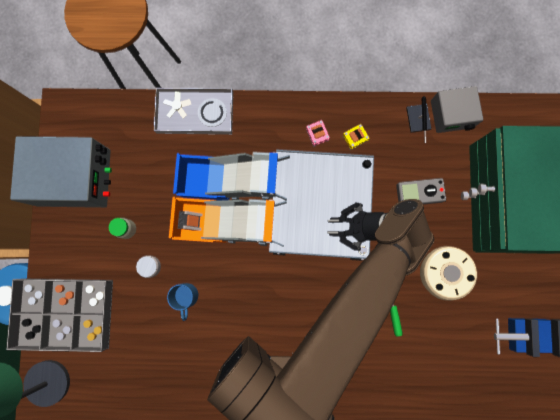

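```bash
python3 - <<'E'
from h import *
a=load('scene0')['img'].astype(int);b=load('scene14')['img'].astype(int);df=np.abs(a-b).sum(2)>90
for n,(r0,r1,c0,c1) in dict(thermo=(234,252,200,216),knob=(262,280,282,300),meter=(325,382,205,258),sd=(274,296,110,175),kettle=(295,360,88,162)).items(): print(n,df[r0:r1,c0:c1].sum())
E
```

```text
thermo 0
knob 0
meter 0
sd 0
kettle 0
```

The top-view differences were only the arm covering those spots; the scene view shows none of these things moved. Handing in.

```bash
python3 -c "
from plant import ctrl; print(ctrl.sign_off())"
```

```text
the job is handed in; nothing more can be done
None
```

The scrap transformer is in the orange tote, and I handed the job in at about 10 s. I slid it sideways between loosely set fingertips to line up with the orange mouth. Then I tilted the tool about 50° and pushed it with two fingertips under the flap and past the inner edge, and drew the fingers straight back out.

**Last checks:**
- **Transformer:** it lies still, with no pixel change in the tote between pictures about 1 s apart. Its middle is about 0.27 m past the flap line, close to the chute's middle line, and low in the tote by eye (height not measured). It lies tipped over from its shelf position.
- **Flaps:** both look fully shut in the wrist and top views. I judged this by eye and did not measure the angles.
- **Robot:** the wrist force was back to noise and the fingers were clear of everything.
- **Other objects:** nothing else moved. The top view showed differences at the thermostat, multimeter and screwdriver, but that was the arm covering them; the scene view showed no change there.
- **On the way:** I did not measure the flap's angle during the push. The wrist view showed the block in the mouth with the flap raised over it.

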